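# Open the dish incubator with the round window

### The job

Open the dish incubator with the round window: press its release tab down with your fingertips so that the lid springs up by itself, then push the lid over until it is fully open against its stop and stays there. Leave the other incubator shut, and do not pick up, carry or knock aside anything on the bench.

Things in the scene. Friction and masses are not known exactly. Their poses are not given: they have to be found in the camera images.
- incubator_round: The bench-top dish incubator to open: low white box, ROUND window (74 mm) in its lid. Origin: centre of its underside, on the table; x from front (tab side) to rear (hinge side), y across, z up. Footprint x -115 to 98 mm, y +-75; shut lid x -60 to 65, 65 high. Stands free, 2.8 kg: stays put under pushes below 8 N.
- tab_round_pad (a point): Where to press, straight down: top of the grey release tab's ribbed pad on the round-window incubator, 100 mm ahead (-x) of its body origin, 47.5 mm above the table. The pad is 44 wide (y) and runs from 18 mm ahead of this point to 29 mm behind it, where the tab's upright stands, 71 mm high, its nose over the lid's front edge.
- tab_round (a joint): Release tab rocker, rad: 0 at rest, 0.26 fully down against its stop (pad point 8 mm lower; as the pad slopes forward, a flat 20 mm fingertip pressing there goes down about 6 mm). The lid lets go at about 0.17. Takes about 2 N to start and 4 to 6 N at the bottom; springs back when let go.
- lid_round (a joint): Lid angle, rad: 0 shut and latched; once released a spring pin lifts it within a second to about 0.5, no further; 1.57 upright; 1.95 fully open against its stop. Between 0.5 and nearly upright it falls back onto the pin; past upright the slightly stiff hinge may leave it short of the stop, so push it there. Needs 0.15 to 0.25 N m at the hinge.
- lid_round_edge (a point): Middle of the lid's free front edge (half-way through its 10 mm thickness); 125 mm from the hinge, moves with the lid (about 0.12 m above the table when sprung, 0.185 m when upright).
- lid_round_hinge (a point): Middle of the lid's hinge line, 65 mm behind (+x) the body origin and 58 mm above the table; the line runs along the incubator's y. The lid is 125 deep (hinge to edge), 150 wide, 10 thick: its underside lies 3 mm below the hinge line when shut.
- incubator_oblong: The other incubator, to be left shut: same box and tab, but its window is OBLONG (50 x 110 mm). Left or right. Origin: centre of its underside, on the table; x from front (tab side) to rear (hinge side), y across, z up. Footprint x -115 to 98 mm, y +-75; shut lid x -60 to 65, 65 high. Stands free, 2.8 kg: stays put under pushes below 8 N.
- lid_oblong (a joint): Lid angle of the other incubator, rad; 0 shut.
- dish_middle: Bystander: a round clear culture dish, 60 across and 16 high, loose (mm); origin at the centre of its underside.
- dish_left: Bystander: a second dish, the same (mm); origin at the centre of its underside.
- bottle: Bystander: small amber bottle, 40 across and 80 high, loose (mm); origin at the centre of its underside.
- tip_box: Bystander: grey box of pipette tips with clear lid, 87 x 122 x 59 high, loose (mm); origin at the centre of its underside.
- tube_rack: Bystander: white tube rack, 80 x 130 x 30 high (tubes to 58), loose (mm); origin at the centre of its underside.
- pipette: Bystander: white hand pipette lying on its side, 30 wide, 208 long along its y, 22 high, loose (mm); origin at the centre of its underside below the handle, 20 mm from the handle's middle.

How it is judged:
On the way:
1. the released lid has sprung up by itself: between 0.3 and 0.8 rad, with no finger touching it (value of joint lid_round between 0.3 and 0.8 rad and contact force between the fingers and lid_round below 0.3 N), for 0.2 s.
At the end, for the whole second after the job is handed in: The round-window lid stands at more than 1.82 rad (stop at 1.95), its tab is back up, the other lid is shut (under 0.05 rad), neither incubator has moved more than 30 mm and no bystander more than 25 mm (value of joint lid_round above 1.82 rad and value of joint each of lid_oblong, tab_round below 0.05 rad and linear speed of incubator_round below 0.01 m/s and distance of each of incubator_round, incubator_oblong from where it was at the start of the episode below 0.03 m and distance of each of dish_middle, dish_left, bottle, tip_box, tube_rack, pipette from where it was at the start of the episode below 0.025 m); the robot touches nothing.
It fails at once if the other incubator's lid comes open (value of joint lid_oblong above 0.08 rad).
It fails at once if an incubator is lifted, tipped or shoved more than 30 mm (distance of any of incubator_round, incubator_oblong from where it was at the start of the episode above 0.03 m or angle between any of incubator_round, incubator_oblong's own z axis and vertical above 0.12 rad or height (world z) of any of incubator_round, incubator_oblong above 0.012 m).
It fails at once if a loose bystander is lifted, or moved more than 25 mm (distance of any of dish_middle, dish_left, bottle, tip_box, tube_rack, pipette from where it was at the start of the episode above 0.025 m or height (world z) of any of dish_middle, dish_left, bottle, tip_box, tube_rack, pipette above 0.012 m).
It also fails if it takes over 45 s, if anything falls off the work surface, if the arm or the gripper's body presses on something with over 40 N, if the wrist force passes 120 N, or if a joint passes its speed limit or range.

### The arm

A 7-joint arm with a two-finger parallel gripper is mounted at the origin on the work surface. World frame = base frame: x ahead of the robot, y to its left, z up, the work surface at z = 0. Lengths are in m, angles in rad, forces in N, time in s.
With the tool pointing down it reaches from about 0.4 to 0.875 m from the base axis. Payload 19.3 kg.
Tool frame: the origin (TCP) lies midway between the tips of the shut fingers; the grasp point (between the pads) lies 19 mm behind it; z points along the fingers, y is the direction in which the jaws open and shut (so a half turn about z gives the same grasp; the last joint's range is limited). The gripper opens to 85 mm and grips with 20 to 120 N. Pads are 22 mm wide; open, the fingers measure 114 mm over their backs; the gripper's body (76 mm by 85 mm) begins 54 mm behind the grasp point. The pads swing forward as they close: fully open they stand 13 mm farther back than shut.
Start: joints at [-1.297, 0.521, -0.036, 1.599, 0.021, 1.021, -0.113], TCP at [0.211, 0.588, 0.198] pointing down, gripper open.
Joint ranges: [-2.91, 2.91], [-0.3, 2.13], [-1.5, 1.42], [0.17, 2.43], [-1.26, 4.41], [0.16, 1.93], [-2.52, 2.52]. Speed limits (rad/s): [1.89, 1.89, 2.39, 2.39, 3.01, 3.01, 3.01].

### API

Orientations are given as [roll, pitch, yaw] about the fixed x, y, z axes, in that order (R = Rz(yaw) Ry(pitch) Rx(roll)).
In Python, from workcell import bot gives the robot as it stands.
- The arm moves only by the tool servo_tool, never from a script. Its argument "plan" is a list of rows, each a list of 5 numbers: the shift along the world's x, y, z in mm, then the turn about the world's z in rad, then the gripper's target within -1 to 1 (shut at 1, half-way at 0, fully open at -1). In form: [[tx, ty, tz, yaw, jaw], ...]. A call has exactly 10 rows; each row is the pose to reach, as a shift and turn from the pose commanded when the call began; what a row does not reach only later rows make up. A row lasts 1/12 s, in which the tool goes at most 41.7 mm and 7.16 degrees, less where a joint would pass 70% of its speed; a pose out of reach is approached as far as the arm can. A call with a gripper value outside its range is refused whole. The fingers move at their own pace and stop on an object; "squeeze" is the grip in N (left out, the last holds). Time passes only in rows, so rows that repeat a pose let the fingers close, or fill a call up. It gives the time, the measured TCP pose, the force and the opening at its end, in the units of the state.
- bot.observe(): the state, without advancing time (a new reading comes with each control period).
- bot.grab_frame(name): name is "scene" or "top" or "wrist"; returns the picture (400x640x3 uint8, blue, green, red); there is no depth.
- bot.calibration(name): a dict with "fx", "fy", "cx", "cy" (pixels), "T" (4x4, takes a point from camera to world coordinates). Camera axes: x right, y down, z forward; pixel columns grow to the right and rows downward; lengths in m; the calibration is good to about 2 mm. A picture is of the moment at which its call begins: read the wrist's pose just before it. calibration takes no time and is no camera call; for the wrist camera it gives the pose at the moment of the call.
- bot.job_done(): hands the job in, once; it reports no verdict.
The state is a dict: "clock": time; "qpos": joint angles; "qd": joint speeds; "joint_efforts": joint torques, N m; "position": TCP position; "tool_rot": TCP orientation; "force": force on the tool from outside, world axes, zero at the start; "moment": the same for the moment, N m; "grip_width": finger opening in m.
Only numpy, scipy, OpenCV 4.12 (cv2) and the standard library are available. Lean on these libraries where they do the work, as an engineer would, in place of code of your own. Each camera call takes 0.05 s, during which the arm holds its last target.

## Working session

There is one attempt and no reset: what is moved stays moved. The work goes in short steps, Python scripts to look and compute and a tool call to move; the robot and the scene stay as the last step left them, time stands still between calls to the robot, and variables do not carry over. Pictures are saved under pics/ and viewed, and the job is handed in when it is done.

Besides the shell and the picture viewer there is one more tool, called as name([rows], argument=value, ...), one row to a line, values as JSON. servo_tool: Moves the arm, as the interface text tells. Its arguments: {"type":"object","properties":{"plan":{"type":"array","items":{"type":"array","items":{"type":"number"}}},"squeeze":{"type":"number"}},"required":["plan"]}

```bash
mkdir -p pics
python3 - <<'E'
from workcell import bot
import cv2
s=bot.observe();print(s)
for n in("scene","top"):
    c=bot.calibration(n);print(n,c)
    cv2.imwrite(f"pics/{n}0.png",bot.grab_frame(n))
E
```

```text
{'clock': 0.0, 'qpos': array([-1.29719242,  0.52199607, -0.03634209,  1.60001492,  0.02121285,
        1.02107815, -0.1128021 ]), 'qd': array([ 0.00158394,  0.00066046,  0.00100321, -0.00091424, -0.00093859,
       -0.00287223, -0.00026674]), 'joint_efforts': array([ 4.25470616e-04, -9.27119350e+01,  1.97965711e+00, -3.69921362e+01,
        1.77521200e-02,  8.31262587e-03, -1.29710608e-05]), 'position': array([0.21057616, 0.5880621 , 0.19743429]), 'tool_rot': array([-3.14048469e+00,  8.25691954e-05,  2.79779630e+00]), 'force': array([-0.31148169, -0.95045577,  0.45237276]), 'moment': array([-0.07743257,  0.04334858,  0.04217151]), 'grip_width': 0.08541359196947167}
scene {'fx': 507.43756775177536, 'fy': 507.43756775177536, 'cx': 315.34416502152027, 'cy': 196.11021589248853, 'T': array([[-0.03338625,  0.56962209, -0.82122837,  1.82285089],
       [ 0.99943106,  0.02296334, -0.02470303,  0.02185182],
       [ 0.00478675, -0.82158588, -0.57006467,  1.00415716],
       [ 0.        ,  0.        ,  0.        ,  1.        ]])}
top {'fx': 361.74194220749746, 'fy': 361.74194220749746, 'cx': 314.75117482802466, 'cy': 205.34436581217358, 'T': array([[ 0.08611798, -0.97400123,  0.2095359 ,  0.26234509],
       [-0.9962772 , -0.08336178,  0.02196716, -0.01535875],
       [-0.00392875, -0.2106476 , -0.97755417,  1.08602482],
       [ 0.        ,  0.        ,  0.        ,  1.        ]])}
```

View pics/scene0.png

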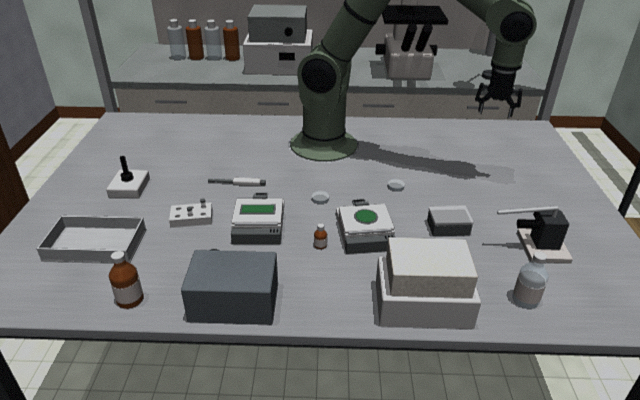

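View pics/top0.png

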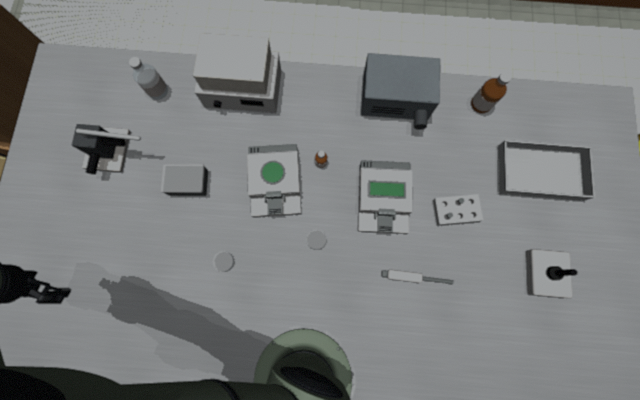

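The top view shows the round-window incubator at about (274,180) px with its tab at (275,203), facing the robot. The oblong one is at (386,197), and the bottle at (321,158) sits between them.

```bash
cat > h.py <<'E'
import numpy as np
from workcell import bot
def ray(n,u,v,z,c=None):
    c=c or bot.calibration(n);T=c["T"]
    d=T[:3,:3]@np.array([(u-c["cx"])/c["fx"],(v-c["cy"])/c["fy"],1]);o=T[:3,3]
    return o+d*(z-o[2])/d[2]
def proj(n,P,c=None):
    c=c or bot.calibration(n);T=c["T"]
    q=T[:3,:3].T@(np.array(P)-T[:3,3]);return q[0]/q[2]*c["fx"]+c["cx"],q[1]/q[2]*c["fy"]+c["cy"]
E
python3 - <<'E'
import cv2,numpy as np
from h import *
for n in("top","scene"):
    im=cv2.imread(f"pics/{n}0.png");b,g,r=[im[:,:,i].astype(int) for i in range(3)]
    m=((g>r+30)&(g>b+20)).astype(np.uint8)
    k,l,st,ce=cv2.connectedComponentsWithStats(m)
    for i in range(1,k):
        if st[i,4]>60: print(n,st[i],ce[i],ray(n,*ce[i],.065).round(4))
im=cv2.imread("pics/top0.png")
cv2.imwrite("pics/crop0.png",cv2.resize(im[135:255,200:350],None,fx=5,fy=5,interpolation=cv2.INTER_CUBIC))
E
```

```text
top [262 162  21  20 319] [272.31661442 171.78683386] [0.5713 0.1409 0.065 ]
top [370 182  34  14 413] [386.5472155  188.86924939] [ 0.548  -0.1966  0.065 ]
scene [242 205  32   7 217] [257.28571429 208.00921659] [ 0.5427 -0.1987  0.065 ]
scene [356 210  20  12 186] [365.52688172 215.56989247] [0.5687 0.1391 0.065 ]
```

View pics/crop0.png

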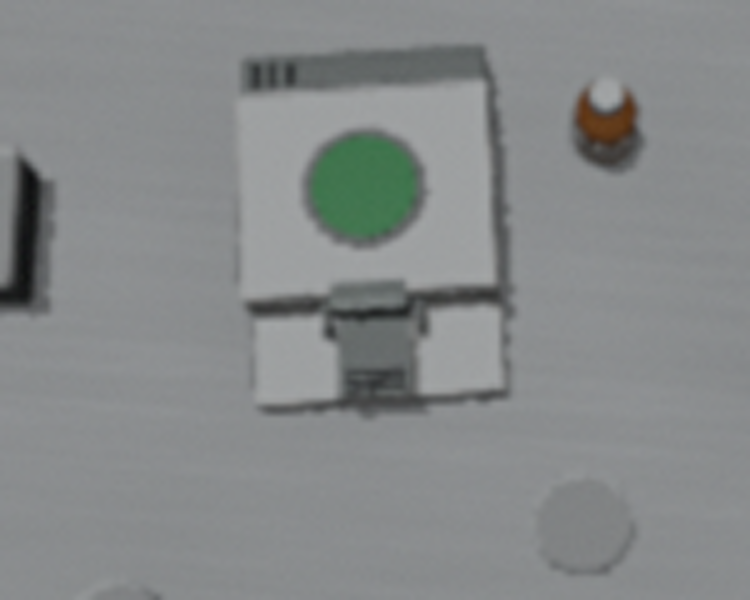

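The crop shows the lid's top corners at about (240,96), (487,80), (499,290) and (245,300), and the pad at about x 343–412, y 318–395.

Run:
```python
from h import *
f=lambda u,v:(200+u/5-.4,135+v/5-.4)
for nm,u,v,z in[("RL",240,96,.065),("RR",487,80,.065),("FR",499,290,.065),("FL",245,300,.065),("padFL",343,393,.045),("padFR",414,390,.045),("padBL",340,318,.05),("padBR",415,315,.05),("noseRL",332,286,.071),("noseRR",406,281,.071),("baseFL",260,408,.03),("baseFR",508,393,.03),("bottle",605,95,.08),("dishmid",585,525,.016)]:
    print(nm,ray("top",*f(u,v),z).round(4))
import math
w=np.array([.570,.140]);
for yaw in(.05,.0,-.05,-.1):
    R=np.array([[math.cos(yaw),-math.sin(yaw)],[math.sin(yaw),math.cos(yaw)]])
    print(yaw)
    for x,y,z in[(-60,75,65),(-60,-75,65),(65,75,65),(65,-75,65),(-118,22,45),(-118,-22,45)]:
        p=w+R@(np.array([x-2.5,y])/1000);u,v=proj("top",[*p,z/1000]);print((x,y),round((u-200+.4)*5),round((v-135+.4)*5),p.round(3))
```

```text
RL [0.6207 0.2206 0.065 ]
RR [0.6432 0.0748 0.065 ]
FR [0.5152 0.0554 0.065 ]
FL [0.4966 0.202  0.065 ]
padFL [0.4504 0.142  0.045 ]
padFR [0.4557 0.1007 0.045 ]
padBL [0.494  0.1481 0.05  ]
padBR [0.4996 0.1043 0.05  ]
noseRL [0.5078 0.1515 0.071 ]
noseRR [0.5145 0.1091 0.071 ]
baseFL [0.4399 0.1924 0.03  ]
baseFR [0.4615 0.0465 0.03  ]
bottle [0.6342 0.0035 0.08  ]
dishmid [ 0.3886 -0.0057  0.016 ]
0.05
(-60, 75) 230 287 [0.504 0.212]
(-60, -75) 487 295 [0.511 0.062]
(65, 75) 246 84 [0.629 0.218]
(65, -75) 497 92 [0.636 0.068]
(-118, 22) 319 394 [0.449 0.156]
(-118, -22) 394 397 [0.451 0.112]
0.0
(-60, 75) 225 280 [0.507 0.215]
(-60, -75) 481 301 [0.507 0.065]
(65, 75) 252 78 [0.632 0.215]
(65, -75) 502 98 [0.632 0.065]
(-118, 22) 309 392 [0.449 0.162]
(-118, -22) 383 398 [0.449 0.118]
-0.05
(-60, 75) 221 273 [0.511 0.218]
(-60, -75) 475 307 [0.504 0.068]
(65, 75) 258 73 [0.636 0.212]
(65, -75) 506 105 [0.629 0.062]
(-118, 22) 299 389 [0.451 0.168]
(-118, -22) 373 399 [0.449 0.124]
-0.1
(-60, 75) 217 266 [0.515 0.221]
(-60, -75) 469 312 [0.5   0.072]
(65, 75) 264 68 [0.64  0.208]
(65, -75) 510 111 [0.625 0.059]
(-118, 22) 289 385 [0.452 0.174]
(-118, -22) 363 399 [0.448 0.13 ]
```

servo_tool([
  [18,-33,0,0.05,1],
  [36,-66,0,0.1,1],
  [54,-100,0,0.15,1],
  [72,-133,0,0.2,1],
  [90,-166,0,0.25,1],
  [108,-200,0,0.3,1],
  [126,-233,0,0.35,1],
  [144,-266,0,0.4,1],
  [162,-300,0,0.45,1],
  [180,-333,0,0.489,1],
])

```text
clock: 0.93
position: [0.3911, 0.2534, 0.198]
tool_rot: [-3.141, -0.0, -2.994]
force: [1.1, 0.3, -0.1]
grip_width: 0.0006
```

servo_tool([
  [18,-33,0,0,1],
  [36,-66,0,0,1],
  [54,-100,0,0,1],
  [68,-125,0,0,1],
  [72,-132,0,0,1],
  [72,-132,0,0,1],
  [72,-132,0,0,1],
  [72,-132,0,0,1],
  [72,-132,0,0,1],
  [72,-132,0,0,1],
])

```text
clock: 1.77
position: [0.4623, 0.1244, 0.198]
tool_rot: [3.141, -0.0, -2.995]
force: [0.1, 0.4, 0.4]
grip_width: 0.0005
```

Run:
```python
from h import *
import cv2
s=bot.observe();print({k:s[k] for k in("clock","position","tool_rot","force","grip_width","qpos")})
c=bot.calibration("wrist");print(c);cv2.imwrite("pics/w1.png",bot.grab_frame("wrist"))
```

```text
{'clock': 1.7667, 'position': array([0.46229906, 0.12441699, 0.19801333]), 'tool_rot': array([ 3.14141154e+00, -3.89641602e-05, -2.99468516e+00]), 'force': array([0.05756684, 0.35984793, 0.40327363]), 'grip_width': 0.0004568914875221041, 'qpos': array([-0.40819185,  0.28981092,  0.02648857,  1.97493545, -0.01008598,
        0.87696292,  1.34134636])}
{'fx': 325.27365083474854, 'fy': 325.27365083474854, 'cx': 318.2886293235813, 'cy': 198.57809782403447, 'T': array([[-1.46190458e-01,  9.42915383e-01,  2.99230564e-01,
         3.86370667e-01],
       [ 9.89256461e-01,  1.39362386e-01,  4.41563126e-02,
         1.13536266e-01],
       [-6.58188432e-05,  3.02471000e-01, -9.53158586e-01,
         3.73230212e-01],
       [ 0.00000000e+00,  0.00000000e+00,  0.00000000e+00,
         1.00000000e+00]])}
```

View pics/w1.png

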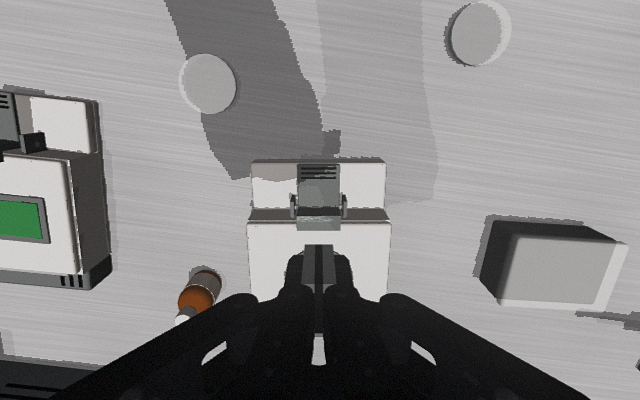

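The wrist view shows the pad spanning cols 298–341 and rows 164–205, in line with the shut fingertips at cols 303–334. The nose is at rows 217–230.

Run:
```python
from h import *
o=np.array([.567,.1385]);y=.147;R=np.array([[np.cos(y),-np.sin(y)],[np.sin(y),np.cos(y)]])
for nm,u,v,z in[("padFL",298,164,.043),("padFR",340,164,.043),("noseL",297,217,.071),("noseR",340,217,.071),("lidFL?",248,221,.065),("lidFR",391,221,.065),("bodyFL",251,159,.04),("bodyFR",386,159,.04)]:
    p=ray("wrist",u,v,z);print(nm,p.round(4),"local",(R.T@(p[:2]-o)*1000).round(1))
c=R.T@(bot.observe()["position"][:2]-o);print("tcp local",c)
for xl in(-105,):print(o+R@[xl/1000,0])
```

```text
padFL [0.4562 0.1025 0.043 ] local [-114.9  -19.4]
padFR [0.4499 0.1453 0.043 ] local [-114.8   23.9]
noseL [0.5034 0.1092 0.071 ] local [-67.2 -19.6]
noseR [0.4972 0.1515 0.071 ] local [-67.2  23.1]
lidFL? [0.5173 0.0604 0.065 ] local [-60.6 -70. ]
lidFR [0.4961 0.2042 0.065 ] local [-60.5  75.4]
bodyFL [0.4587 0.0536 0.04  ] local [-119.5  -68.1]
bodyFR [0.4383 0.1918 0.04  ] local [-119.5   71.6]
tcp local [-0.10558288  0.00118693]
[0.46313243 0.12312053]
```

servo_tool([
  [0,0,-30,0,1],
  [0,0,-60,0,1],
  [0,0,-90,0,1],
  [0,0,-115,0,1],
  [0,0,-130,0,1],
  [0,0,-138,0,1],
  [0,0,-142,0,1],
  [0,0,-145,0,1],
  [0,0,-148,0,1],
  [0,0,-148,0,1],
])

```text
clock: 2.65
position: [0.463, 0.1236, 0.0503]
tool_rot: [3.141, 0.001, -2.996]
force: [0.1, 0.2, 0.6]
grip_width: 0.0003
```

servo_tool([
  [0,0,-1,0,1],
  [0,0,-2,0,1],
  [0,0,-3,0,1],
  [0,0,-4,0,1],
  [0,0,-5,0,1],
  [0,0,-6,0,1],
  [0,0,-6,0,1],
  [0,0,-6,0,1],
  [0,0,-6,0,1],
  [0,0,-6,0,1],
])

```text
clock: 3.48
position: [0.4627, 0.1234, 0.044]
tool_rot: [-3.142, 0.0, -2.996]
force: [0.2, -0.4, 0.7]
grip_width: 0.0
```

Run:
```python
from h import *
import cv2
im=bot.grab_frame("scene");cv2.imwrite("pics/s2.png",cv2.resize(im[150:270,290:440],None,fx=5,fy=5,interpolation=cv2.INTER_CUBIC))
```

```text
(no output)
```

View pics/s2.png

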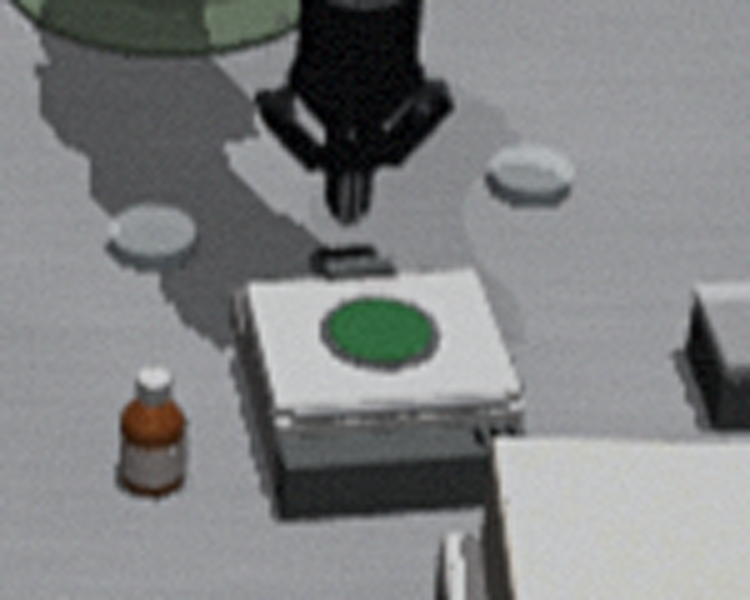

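Run:
```python
from h import *
p=bot.observe()["position"];u,v=proj("scene",p);print((u-290)*5+2,(v-150)*5+2,p)
o=np.array([.567,.1385]);y=.147;R=np.array([[np.cos(y),-np.sin(y)],[np.sin(y),np.cos(y)]])
for x,yy,z in[(-118,0,.043),(-100,0,.0475),(-71,0,.071),(-60,0,.071),(-60,0,.065),(65,75,.065),(65,-75,.065),(-60,75,.065),(-60,-75,.065)]:
    w=o+R@[x/1000,yy/1000];u,v=proj("scene",[*w,z]);print(x,yy,z,round((u-290)*5+2),round((v-150)*5+2))
```

```text
346.0250797603568 257.58838557856984 [0.46272292 0.12342523 0.04403193]
-118 0 0.043 342 248
-100 0 0.0475 347 258
-71 0 0.071 358 254
-60 0 0.071 361 264
-60 0 0.065 360 272
65 75 0.065 523 385
65 -75 0.065 275 402
-60 75 0.065 476 264
-60 -75 0.065 244 279
```

Run:
```python
from h import *
import cv2
s=bot.observe();im=bot.grab_frame("wrist");print(proj("wrist",s["position"]))
a=cv2.resize(im[120:280,240:400],None,fx=3.6,fy=3.6,interpolation=cv2.INTER_CUBIC)
im=bot.grab_frame("scene");b=cv2.resize(im[185:215,348:378],(200,200),interpolation=cv2.INTER_NEAREST)
c=np.zeros((576,780,3),np.uint8);c[:,:576]=a[:576,:576];c[:200,580:780]=b
cv2.imwrite("pics/w3.png",c)
```

```text
(np.float64(317.725059065032), np.float64(232.96033448298402))
```

View pics/w3.png

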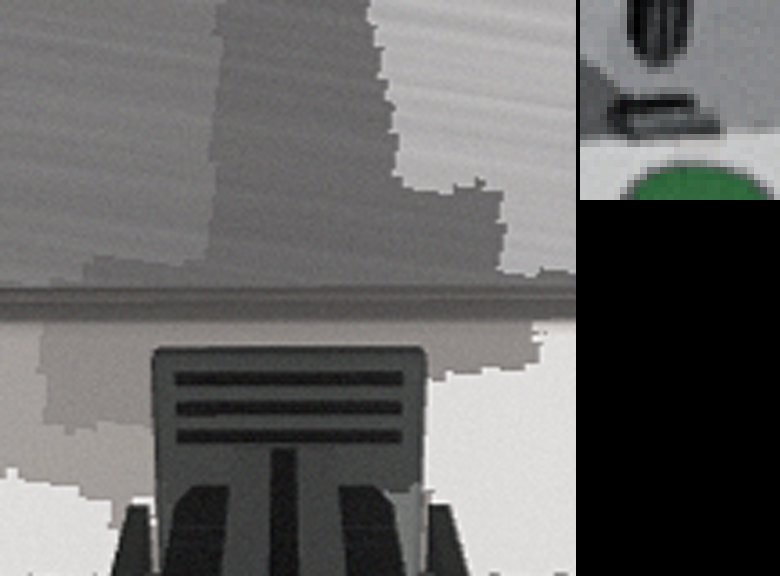

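The TCP reads z=44 mm with no contact force. Both views suggest the fingertips sit higher than that, so I'll keep going down slowly and watch the force.

servo_tool([
  [0,0,-1,0,1],
  [0,0,-2,0,1],
  [0,0,-3,0,1],
  [0,0,-4,0,1],
  [0,0,-4,0,1],
  [0,0,-4,0,1],
  [0,0,-4,0,1],
  [0,0,-4,0,1],
  [0,0,-4,0,1],
  [0,0,-4,0,1],
])

```text
clock: 4.47
position: [0.4627, 0.1234, 0.04]
tool_rot: [-3.142, 0.0, -2.996]
force: [-0.9, 0.4, -0.1]
grip_width: 0.0001
```

Run:
```python
from h import *
import cv2
s=bot.observe();im=bot.grab_frame("wrist");print(s["force"],s["moment"],s["position"],s["tool_rot"],s["grip_width"])
a=cv2.resize(im[180:400,200:440],None,fx=2.4,fy=2.4,interpolation=cv2.INTER_CUBIC)
a=np.clip(a.astype(float)*1.8,0,255).astype(np.uint8)
cv2.imwrite("pics/w4.png",a)
im=bot.grab_frame("scene")
b=cv2.resize(im[160:230,330:400],(560,560),interpolation=cv2.INTER_CUBIC)
cv2.imwrite("pics/s4.png",np.clip(b.astype(float)*1.6,0,255).astype(np.uint8))
```

```text
[-0.93080114  0.4212199  -0.12296632] [-0.02381798 -0.02010268 -0.0016717 ] [0.4627105  0.12339786 0.04002641] [-3.14156834e+00  4.45143704e-05 -2.99645846e+00] 6.10139482233774e-05
```

View pics/w4.png

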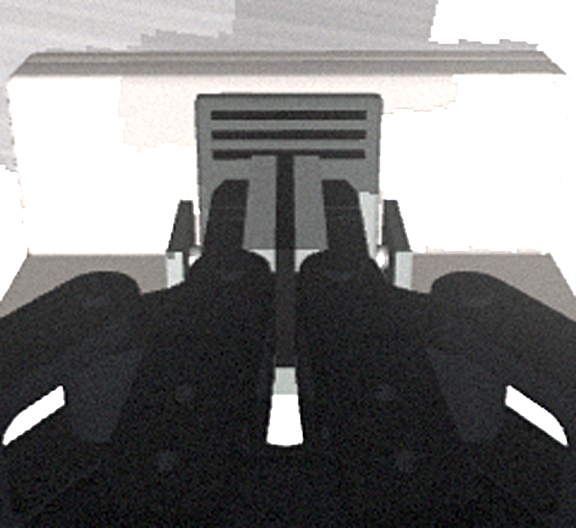

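View pics/s4.png

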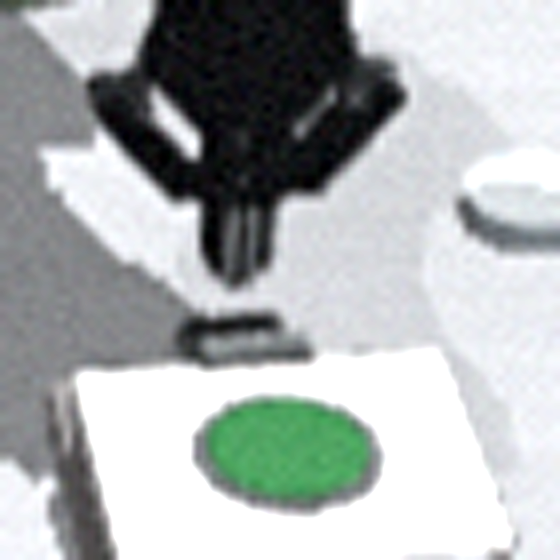

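Run:
```python
from h import *
from scipy.optimize import brentq
p=bot.observe()["position"]
for off in(0,.005,.01,.015,.02,.025,.03):print(off,np.round(proj("scene",p+[0,0,off]),1),np.round(proj("wrist",p+[0,0,off]),1),np.round(proj("wrist",p+[-.01,0,off]),1))
print("seen scene",330+240/8-.5,160+285/8-.5,"wrist",200+285/2.4,180+155/2.4)
```

```text
0 [358.7 202.1] [317.7 232.9] [320.2 217.1]
0.005 [358.8 200.9] [317.7 236.5] [320.3 220.3]
0.01 [358.9 199.6] [317.7 240.2] [320.3 223.6]
0.015 [359.  198.4] [317.7 244.1] [320.4 227.2]
0.02 [359.1 197.1] [317.6 248.3] [320.4 230.9]
0.025 [359.1 195.8] [317.6 252.7] [320.5 234.9]
0.03 [359.2 194.6] [317.6 257.3] [320.5 239.1]
seen scene 359.5 195.125 wrist 318.75 244.58333333333334
```

servo_tool([
  [-2,0,-1,0,1],
  [-2,0,-2,0,1],
  [-2,0,-3,0,1],
  [-2,0,-4,0,1],
  [-2,0,-5,0,1],
  [-2,0,-6,0,1],
  [-2,0,-7,0,1],
  [-2,0,-8,0,1],
  [-2,0,-8,0,1],
  [-2,0,-8,0,1],
])

```text
clock: 5.4
position: [0.4607, 0.1234, 0.0319]
tool_rot: [-3.142, -0.0, -2.996]
force: [0.5, -0.6, -0.4]
grip_width: -0.0002
```

Run:
```python
from h import *
import cv2
im=bot.grab_frame("wrist")
a=cv2.resize(im[180:300,240:400],None,fx=3.5,fy=3.5,interpolation=cv2.INTER_CUBIC)
cv2.imwrite("pics/w5.png",np.clip(a.astype(float)*1.8,0,255).astype(np.uint8))
```

```text
(no output)
```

View pics/w5.png

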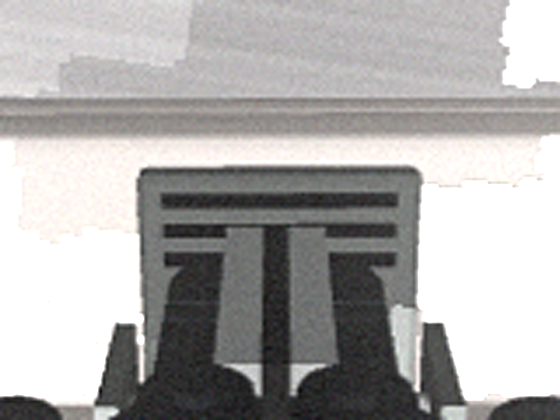

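The tips now cover the third rib, approaching the pad, with no contact yet. Continuing down.

servo_tool([
  [0,0,-1,0,1],
  [0,0,-2,0,1],
  [0,0,-3,0,1],
  [0,0,-4,0,1],
  [0,0,-5,0,1],
  [0,0,-6,0,1],
  [0,0,-6,0,1],
  [0,0,-6,0,1],
  [0,0,-6,0,1],
  [0,0,-6,0,1],
])

```text
clock: 6.28
position: [0.4607, 0.1234, 0.026]
tool_rot: [-3.142, 0.0, -2.996]
force: [1.0, 0.9, -0.1]
grip_width: 0.0001
```

Run:
```python
from h import *
import cv2
print(bot.observe()["force"])
im=bot.grab_frame("wrist")
a=cv2.resize(im[150:300,240:400],None,fx=3.5,fy=3.5,interpolation=cv2.INTER_CUBIC)
cv2.imwrite("pics/w6.png",np.clip(a.astype(float)*1.8,0,255).astype(np.uint8))
```

```text
[ 0.97194994  0.91353213 -0.12878445]
```

View pics/w6.png

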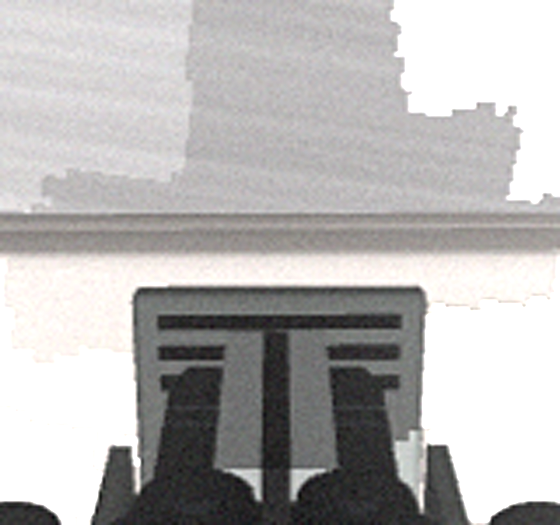

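Run:
```python
from h import *
o=np.array([.567,.1385]);y=.147;R=np.array([[np.cos(y),-np.sin(y)],[np.sin(y),np.cos(y)]])
for v in(232,244):
  for z in(.042,.045,.05,.055):
    p=ray("wrist",318,v,z);print(v,z,(R.T@(p[:2]-o)*1000).round(1))
print(R.T@(bot.observe()["position"][:2]-o))
```

```text
232 0.042 [-114.9    0.9]
232 0.045 [-116.2    0.9]
232 0.05 [-118.3    0.9]
232 0.055 [-120.5    0.9]
244 0.042 [-107.9    0.8]
244 0.045 [-109.3    0.8]
244 0.05 [-111.7    0.9]
244 0.055 [-114.1    0.9]
[-0.10735842  0.00063688]
```

servo_tool([
  [0,0,-1,0,1],
  [0,0,-2,0,1],
  [0,0,-3,0,1],
  [0,0,-4,0,1],
  [0,0,-5,0,1],
  [0,0,-6,0,1],
  [0,0,-6,0,1],
  [0,0,-6,0,1],
  [0,0,-6,0,1],
  [0,0,-6,0,1],
])

```text
clock: 7.17
position: [0.4607, 0.1234, 0.02]
tool_rot: [-3.142, 0.0, -2.996]
force: [0.3, -0.1, -0.7]
grip_width: 0.0001
```

Run:
```python
from h import *
import cv2
print(bot.observe()["force"])
im=bot.grab_frame("wrist")
a=cv2.resize(im[180:330,220:420],None,fx=2.8,fy=2.8,interpolation=cv2.INTER_CUBIC)
cv2.imwrite("pics/w7.png",np.clip(a.astype(float)*1.8,0,255).astype(np.uint8))
im=bot.grab_frame("scene")
b=cv2.resize(im[160:230,330:400],(560,560),interpolation=cv2.INTER_CUBIC)
cv2.imwrite("pics/s7.png",np.clip(b.astype(float)*1.6,0,255).astype(np.uint8))
```

```text
[ 0.29392127 -0.14315765 -0.74457556]
```

View pics/w7.png

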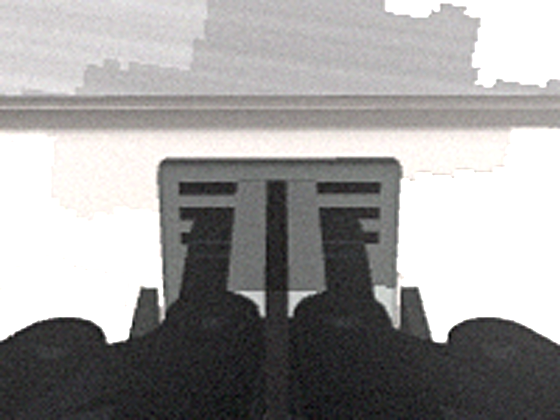

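View pics/s7.png

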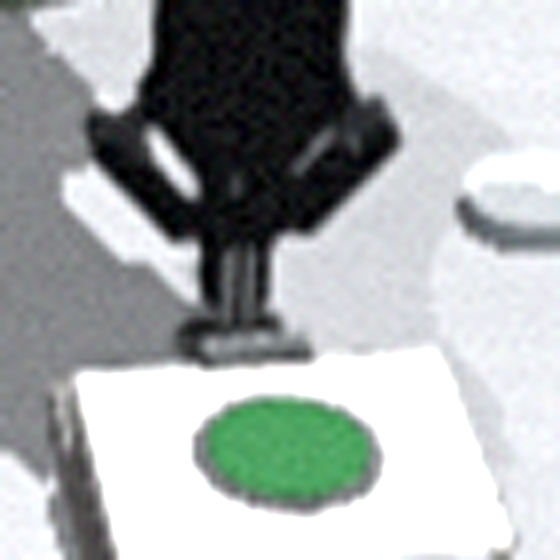

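servo_tool([
  [0,0,-1,0,1],
  [0,0,-2,0,1],
  [0,0,-3,0,1],
  [0,0,-4,0,1],
  [0,0,-4,0,1],
  [0,0,-4,0,1],
  [0,0,-4,0,1],
  [0,0,-4,0,1],
  [0,0,-4,0,1],
  [0,0,-4,0,1],
])

```text
clock: 8.1
position: [0.4607, 0.1234, 0.016]
tool_rot: [-3.142, 0.0, -2.996]
force: [-1.3, 0.7, 0.6]
grip_width: -0.0001
```

servo_tool([
  [0,0,-1,0,1],
  [0,0,-2,0,1],
  [0,0,-3,0,1],
  [0,0,-4,0,1],
  [0,0,-4,0,1],
  [0,0,-4,0,1],
  [0,0,-4,0,1],
  [0,0,-4,0,1],
  [0,0,-4,0,1],
  [0,0,-4,0,1],
])

```text
clock: 8.93
position: [0.4608, 0.1234, 0.012]
tool_rot: [3.142, 0.0, -2.996]
force: [0.7, 0.7, -0.6]
grip_width: -0.0001
```

Run:
```python
from h import *
import cv2
print(bot.observe()["force"])
im=bot.grab_frame("wrist")
a=cv2.resize(im[180:330,220:420],None,fx=2.8,fy=2.8,interpolation=cv2.INTER_CUBIC)
cv2.imwrite("pics/w8.png",np.clip(a.astype(float)*1.8,0,255).astype(np.uint8))
```

```text
[ 0.71515671  0.65434094 -0.57889405]
```

View pics/w8.png

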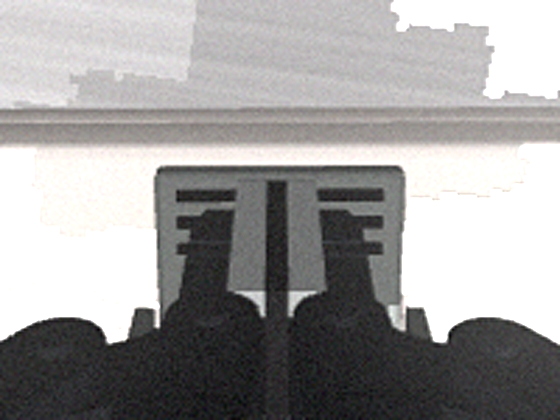

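servo_tool([
  [0,0,-1,0,1],
  [0,0,-1,0,1],
  [0,0,-2,0,1],
  [0,0,-2,0,1],
  [0,0,-3,0,1],
  [0,0,-3,0,1],
  [0,0,-3,0,1],
  [0,0,-3,0,1],
  [0,0,-3,0,1],
  [0,0,-3,0,1],
])

```text
clock: 9.82
position: [0.4606, 0.1234, 0.009]
tool_rot: [-3.142, -0.0, -2.996]
force: [-3.7, -0.7, 3.5]
grip_width: 0.0
```

Run:
```python
from h import *
import cv2
s=bot.observe();print(s["force"],s["joint_efforts"])
im=bot.grab_frame("wrist")
a=cv2.resize(im[180:400,180:460],None,fx=2.8,fy=2.8,interpolation=cv2.INTER_CUBIC)[:600,:800]
cv2.imwrite("pics/w9.png",np.clip(a.astype(float)*2.5,0,255).astype(np.uint8))
im=bot.grab_frame("scene")
b=cv2.resize(im[160:230,330:400],(560,560),interpolation=cv2.INTER_CUBIC)
cv2.imwrite("pics/s9.png",np.clip(b.astype(float)*1.6,0,255).astype(np.uint8))
for dx in(0,.01):
  for off in(.0,.03,.035,.04,.073,.108):print(dx,off,np.round(proj("scene",s["position"]+[dx,0,off]),1))
```

```text
[-3.72516267 -0.6979019   3.47714488] [ 1.88894528e-01 -8.05886292e+01  3.61561082e+00 -1.92536241e+01
  1.08411997e-01 -1.02838553e+00 -5.73218385e-04]
0 0.0 [358.2 209.4]
0 0.03 [358.7 202. ]
0 0.035 [358.8 200.8]
0 0.04 [358.8 199.5]
0 0.073 [359.4 191.2]
0 0.108 [360.  182.1]
0.01 0.0 [358.3 211.2]
0.01 0.03 [358.8 203.8]
0.01 0.035 [358.9 202.5]
0.01 0.04 [359.  201.3]
0.01 0.073 [359.5 192.9]
0.01 0.108 [360.1 183.8]
```

View pics/w9.png

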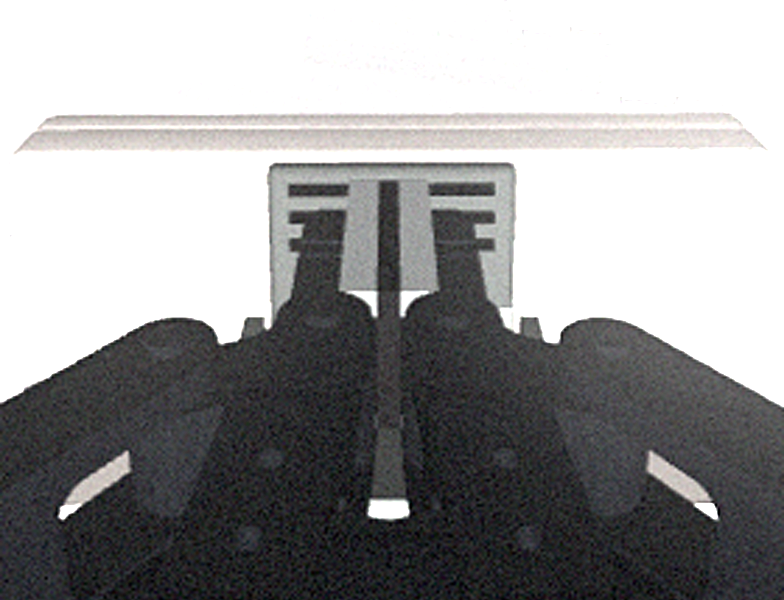

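View pics/s9.png

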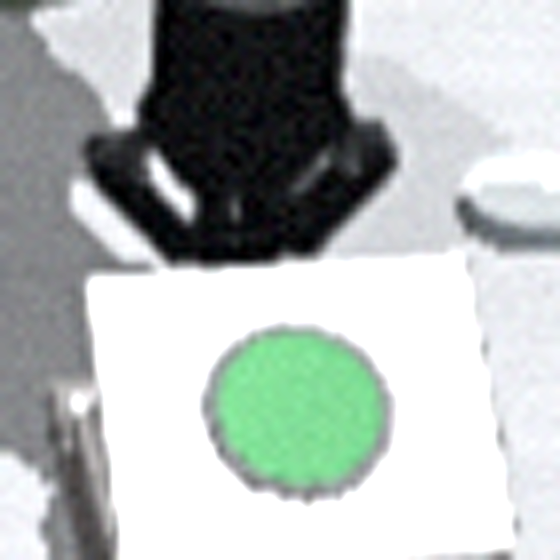

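The lid has sprung up: in the scene view its front edge is now at row ~260 of the crop, hiding the fingers. I'll back off up and forward, clear of the lid.

servo_tool([
  [-1,0,5,0,1],
  [-5,-1,12,0,1],
  [-10,-1,20,0,1],
  [-15,-2,30,0,1],
  [-20,-3,40,0,1],
  [-25,-4,50,0,1],
  [-30,-4,60,0,1],
  [-30,-4,60,0,1],
  [-30,-4,60,0,1],
  [-30,-4,60,0,1],
])

```text
clock: 10.75
position: [0.4308, 0.1195, 0.0691]
tool_rot: [3.141, 0.001, -2.996]
force: [0.9, -0.4, 0.3]
grip_width: -0.0003
```

Run:
```python
from h import *
import cv2
s=bot.observe();print(s["force"],s["position"])
im=bot.grab_frame("wrist");cv2.imwrite("pics/w10.png",im)
im=bot.grab_frame("scene")
b=cv2.resize(im[140:270,310:440],(585,585),interpolation=cv2.INTER_CUBIC)
cv2.imwrite("pics/s10.png",b)
```

```text
[ 0.89114469 -0.44078412  0.26346594] [0.43080765 0.11951042 0.06913136]
```

View pics/w10.png

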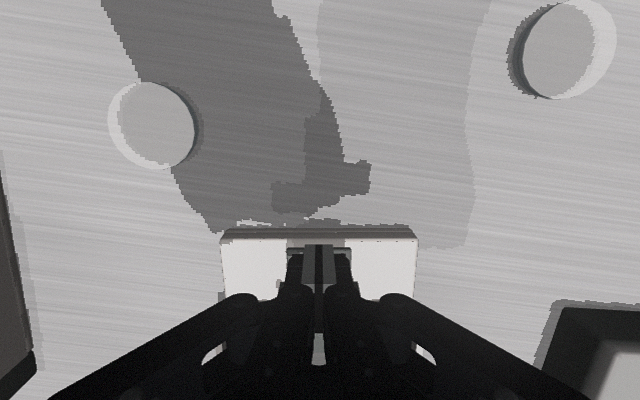

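View pics/s10.png

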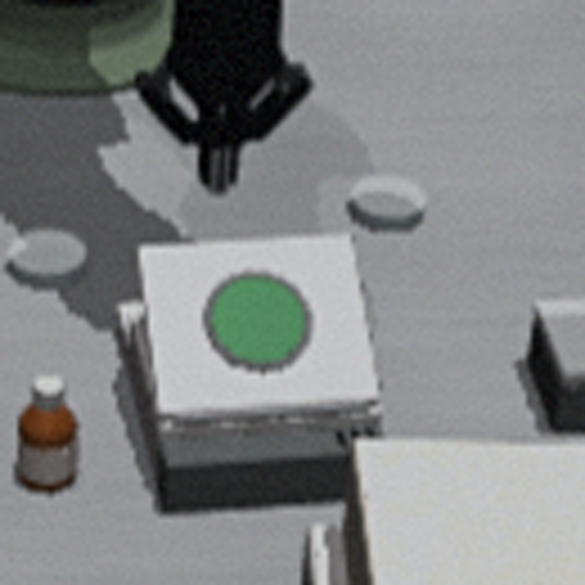

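Run:
```python
from h import *
o=np.array([.567,.1385]);y=.147;R=np.array([[np.cos(y),-np.sin(y)],[np.sin(y),np.cos(y)]])
def W(x,yy,z):return [*(o+R@[x/1000,yy/1000]),z/1000]
for th in(.4,.45,.5,.55,.6):
    c,s=np.cos(th),np.sin(th);x=65-125*c+7*s;z=58+125*s+7*c
    r=[]
    for yy in(75,-75):
        u,v=proj("scene",W(x,yy,z));r+=[round((u-310)*4.5+2),round((v-140)*4.5+2)]
    print(th,r)
print("seen (353,236)/(140,246)")
p=bot.observe()["position"];l0=R.T@(p[:2]-o)*1000;print("now",l0,p[2])
for th in np.arange(.5,1.96,.1).tolist()+[1.85,1.9,1.95]:
    c,s=np.cos(th),np.sin(th);cx=65-125*c-3*s;cz=58+125*s-3*c;T=cz-20
    F=cx
    if th>1.57:
        q=(T-58+3*c)/s;F=65-q*c-3*s
    X=F-10;d=R@np.array([X-l0[0],0-l0[1]]);print(round(th,2),"X",round(X),"Zrep",round(T-35),"shift from now",d.round(),round(T-35-p[2]*1000))
```

```text
0.4 [348, 237, 134, 250]
0.45 [350, 233, 135, 246]
0.5 [352, 229, 136, 242]
0.55 [354, 225, 137, 239]
0.6 [355, 222, 138, 235]
seen (353,236)/(140,246)
now [-137.65705828    1.06991871] 0.06873251626483817
0.5 X -56 Zrep 60 shift from now [81. 11.] -8
0.6 X -50 Zrep 71 shift from now [87. 12.] 2
0.7 X -43 Zrep 81 shift from now [94. 13.] 13
0.8 X -34 Zrep 91 shift from now [102.  14.] 22
0.9 X -25 Zrep 99 shift from now [112.  15.] 30
1.0 X -15 Zrep 107 shift from now [121.  17.] 38
1.1 X -4 Zrep 113 shift from now [132.  18.] 44
1.2 X 7 Zrep 118 shift from now [143.  20.] 50
1.3 X 19 Zrep 123 shift from now [155.  22.] 54
1.4 X 31 Zrep 126 shift from now [167.  24.] 57
1.5 X 43 Zrep 127 shift from now [179.  25.] 59
1.6 X 55 Zrep 128 shift from now [191.  27.] 59
1.7 X 66 Zrep 127 shift from now [201.  29.] 59
1.8 X 76 Zrep 125 shift from now [211.  30.] 57
1.9 X 86 Zrep 122 shift from now [221.  32.] 54
1.85 X 81 Zrep 124 shift from now [216.  31.] 55
1.9 X 86 Zrep 122 shift from now [221.  32.] 54
1.95 X 91 Zrep 120 shift from now [226.  32.] 51
```

The sprung lid stands at about 0.45 rad with no contact. Next I bring the fingertips in front of its free edge; they are really about 35 mm above the reported TCP.

servo_tool([
  [10,1,-5,0,1],
  [25,3,-10,0,1],
  [40,5,-10,0,1],
  [52,7,-10,0,1],
  [60,8,-10,0,1],
  [65,9,-10,0,1],
  [68,9,-10,0,1],
  [68,9,-10,0,1],
  [68,9,-10,0,1],
  [68,9,-10,0,1],
])

```text
clock: 11.68
position: [0.4982, 0.1283, 0.059]
tool_rot: [-3.142, -0.0, -2.996]
force: [0.6, -0.3, -0.4]
grip_width: -0.0003
```

Run:
```python
from h import *
import cv2
im=bot.grab_frame("scene")
b=cv2.resize(im[140:270,310:440],(585,585),interpolation=cv2.INTER_CUBIC)
cv2.imwrite("pics/s11.png",np.clip(b.astype(float)*1.4,0,255).astype(np.uint8))
```

```text
(no output)
```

View pics/s11.png

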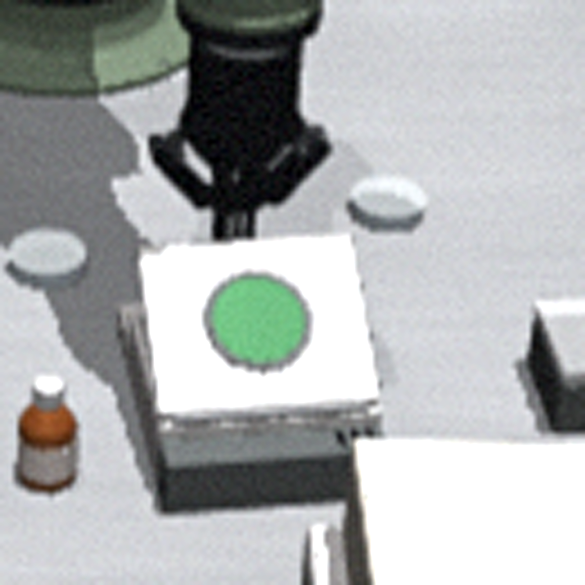

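servo_tool([
  [10,1,0,0,1],
  [14,2,3,0,1],
  [17,2,7,0,1],
  [20,3,12,0,1],
  [24,4,18,0,1],
  [27,4,23,0,1],
  [31,5,28,0,1],
  [35,5,32,0,1],
  [35,5,32,0,1],
  [35,5,32,0,1],
])

```text
clock: 12.57
position: [0.5339, 0.1336, 0.0912]
tool_rot: [3.141, 0.001, -2.996]
force: [-2.1, 0.6, 0.4]
grip_width: -0.0
```

Run:
```python
from h import *
import cv2
im=bot.grab_frame("scene")
b=cv2.resize(im[140:270,310:440],(585,585),interpolation=cv2.INTER_CUBIC)
cv2.imwrite("pics/s12.png",np.clip(b.astype(float)*1.4,0,255).astype(np.uint8))
```

```text
(no output)
```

View pics/s12.png

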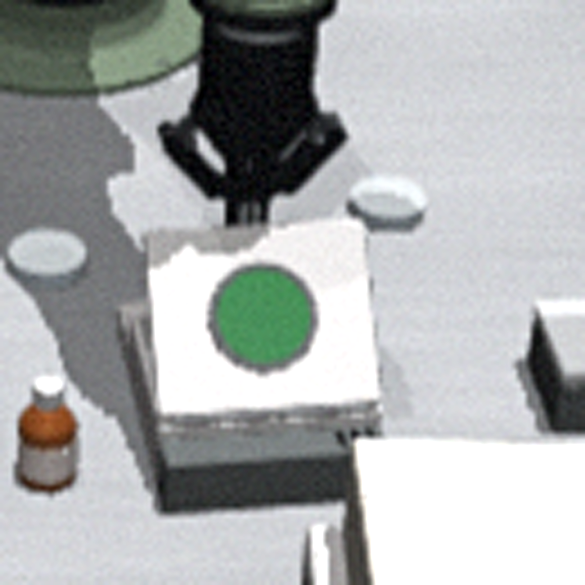

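servo_tool([
  [6,1,2,0,1],
  [12,1,6,0,1],
  [18,2,10,0,1],
  [24,3,14,0,1],
  [30,4,17,0,1],
  [36,5,20,0,1],
  [42,6,23,0,1],
  [48,7,26,0,1],
  [48,7,26,0,1],
  [48,7,26,0,1],
])

```text
clock: 13.45
position: [0.582, 0.1405, 0.1169]
tool_rot: [3.142, 0.0, -2.996]
force: [-1.3, 0.4, -1.0]
grip_width: 0.0002
```

Run:
```python
from h import *
import cv2
im=bot.grab_frame("scene")
b=cv2.resize(im[140:270,310:440],(585,585),interpolation=cv2.INTER_CUBIC)
cv2.imwrite("pics/s13.png",np.clip(b.astype(float)*1.4,0,255).astype(np.uint8))
```

```text
(no output)
```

View pics/s13.png

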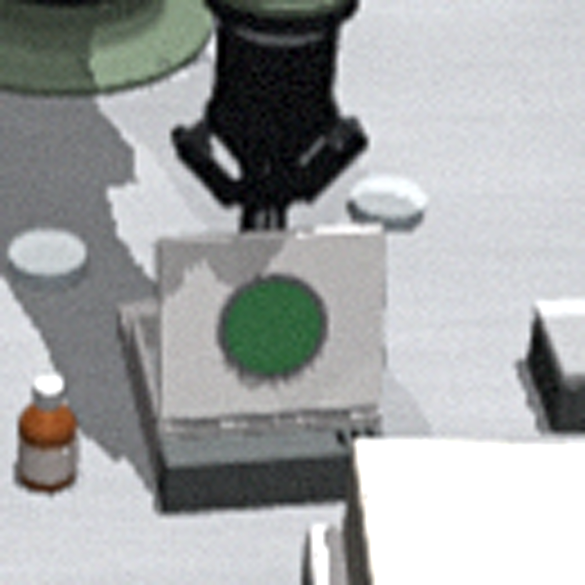

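servo_tool([
  [6,1,3,0,1],
  [12,2,5,0,1],
  [18,3,6,0,1],
  [24,4,6,0,1],
  [30,4,6,0,1],
  [36,5,6,0,1],
  [42,6,5,0,1],
  [48,7,4,0,1],
  [48,7,4,0,1],
  [48,7,4,0,1],
])

```text
clock: 14.33
position: [0.6298, 0.1474, 0.1207]
tool_rot: [-3.141, -0.0, -2.996]
force: [0.5, 0.1, -0.7]
grip_width: 0.0003
```

Run:
```python
from h import *
import cv2
im=bot.grab_frame("scene")
b=cv2.resize(im[140:270,310:440],(585,585),interpolation=cv2.INTER_CUBIC)
cv2.imwrite("pics/s14.png",np.clip(b.astype(float)*1.4,0,255).astype(np.uint8))
```

```text
(no output)
```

View pics/s14.png

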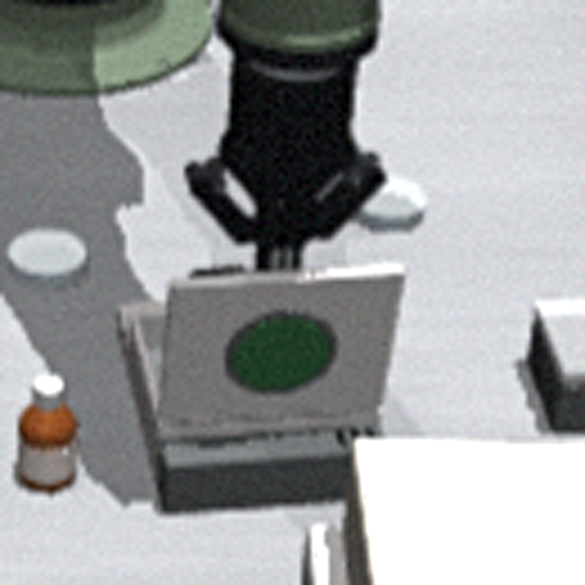

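servo_tool([
  [4,1,0,0,1],
  [8,1,0,0,1],
  [12,2,-1,0,1],
  [15,2,-1,0,1],
  [18,3,-2,0,1],
  [20,3,-2,0,1],
  [22,3,-2,0,1],
  [24,4,-2,0,1],
  [24,4,-2,0,1],
  [24,4,-2,0,1],
])

```text
clock: 15.22
position: [0.6537, 0.1515, 0.119]
tool_rot: [3.142, -0.0, -2.996]
force: [-0.6, -1.3, -1.0]
grip_width: 0.0001
```

Run:
```python
from h import *
import cv2
im=bot.grab_frame("scene")
b=cv2.resize(im[140:270,310:440],(585,585),interpolation=cv2.INTER_CUBIC)
cv2.imwrite("pics/s15.png",np.clip(b.astype(float)*1.4,0,255).astype(np.uint8))
o=np.array([.567,.1385]);y=.147;R=np.array([[np.cos(y),-np.sin(y)],[np.sin(y),np.cos(y)]])
def W(x,yy,z):return [*(o+R@[x/1000,yy/1000]),z/1000]
for th in(1.7,1.75,1.8,1.85,1.9,1.95):
    c,s=np.cos(th),np.sin(th);x=65-125*c+7*s;z=58+125*s+7*c
    r=[]
    for yy in(75,-75):
        u,v=proj("scene",W(x,yy,z));r+=[round((u-310)*4.5+2),round((v-140)*4.5+2)]
    print(th,r)
```

```text
1.7 [407, 269, 171, 284]
1.75 [409, 276, 173, 291]
1.8 [411, 284, 174, 299]
1.85 [413, 292, 176, 307]
1.9 [416, 300, 177, 315]
1.95 [417, 309, 178, 324]
```

View pics/s15.png

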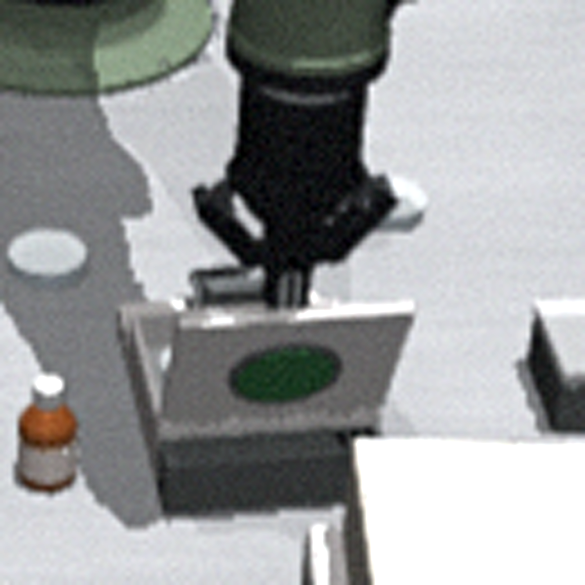

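servo_tool([
  [1,0,0,0,1],
  [2,0,0,0,1],
  [3,0,0,0,1],
  [3,0,0,0,1],
  [4,1,0,0,1],
  [4,1,0,0,1],
  [4,1,0,0,1],
  [4,1,0,0,1],
  [4,1,0,0,1],
  [4,1,0,0,1],
])

```text
clock: 16.1
position: [0.6575, 0.1521, 0.1189]
tool_rot: [-3.141, -0.001, -2.997]
force: [-2.7, -4.0, 2.3]
grip_width: -0.0001
```

Run:
```python
from h import *
import cv2
print(bot.observe()["force"])
im=bot.grab_frame("scene")
b=cv2.resize(im[180:230,330:410],(800,500),interpolation=cv2.INTER_CUBIC)
cv2.imwrite("pics/s16.png",np.clip(b.astype(float)*1.4,0,255).astype(np.uint8))
```

```text
[-2.72427491 -4.03473953  2.25999163]
```

View pics/s16.png

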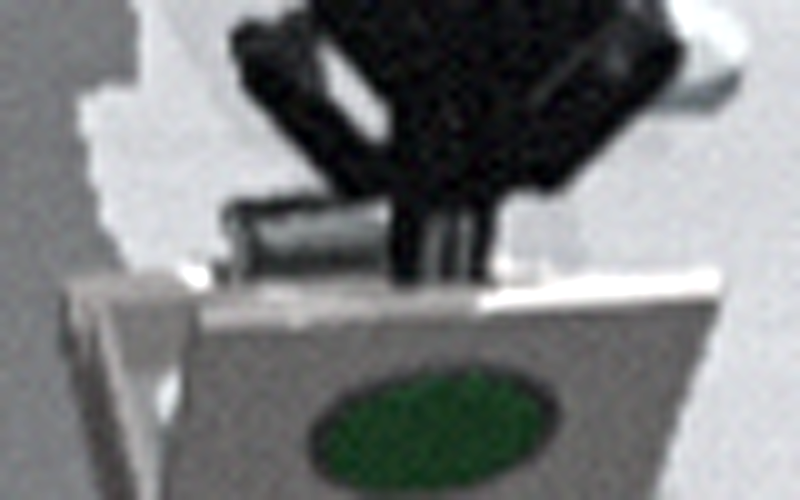

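The force has risen to about 5 N and the lid edge sits at the 1.95 rad prediction, so it is at the stop. Backing off.

servo_tool([
  [-4,-1,0,0,1],
  [-12,-2,3,0,1],
  [-24,-4,10,0,1],
  [-40,-6,25,0,1],
  [-60,-9,45,0,1],
  [-80,-12,65,0,1],
  [-100,-15,85,0,1],
  [-125,-18,105,0,1],
  [-150,-22,120,0,1],
  [-150,-22,120,0,1],
])

```text
clock: 16.98
position: [0.5051, 0.1304, 0.2423]
tool_rot: [3.14, 0.004, -2.996]
force: [0.4, -0.4, 0.3]
grip_width: -0.0002
```

servo_tool([
  [-20,20,0,0,1],
  [-35,50,0,0,1],
  [-50,80,0,0,1],
  [-60,110,0,0,1],
  [-70,140,0,0,1],
  [-80,170,0,0,1],
  [-85,200,0,0,1],
  [-85,220,0,0,1],
  [-85,220,0,0,1],
  [-85,220,0,0,1],
])

```text
clock: 17.82
position: [0.422, 0.3512, 0.2388]
tool_rot: [3.141, 0.0, -2.994]
force: [-1.0, -0.8, 0.2]
grip_width: -0.0002
```

Run:
```python
from h import *
import cv2
print(bot.observe()["force"],bot.observe()["position"])
im=bot.grab_frame("scene")
b=cv2.resize(im[140:270,310:440],(585,585),interpolation=cv2.INTER_CUBIC)
cv2.imwrite("pics/s17.png",np.clip(b.astype(float)*1.4,0,255).astype(np.uint8))
t=bot.grab_frame("top")
t0=cv2.imread("pics/top0.png")
f=lambda a:cv2.resize(a[130:260,200:430],None,fx=3.4,fy=2.25)
cv2.imwrite("pics/t17.png",np.vstack([f(t0),f(t)]))
```

```text
[-1.01817483 -0.84111334  0.24855051] [0.42198829 0.35120215 0.23879724]
```

View pics/s17.png

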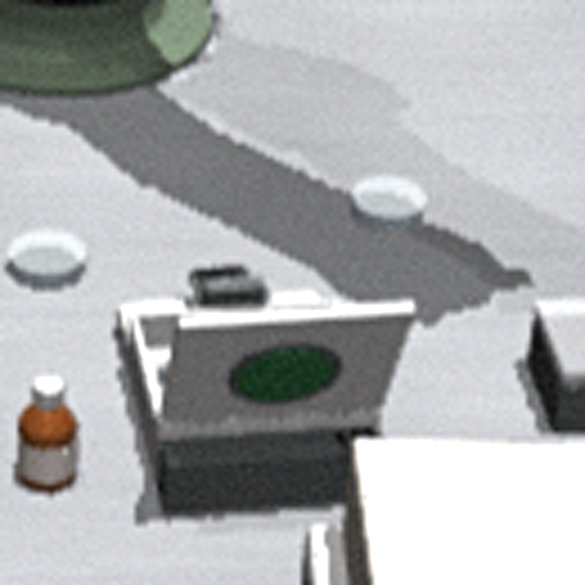

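View pics/t17.png

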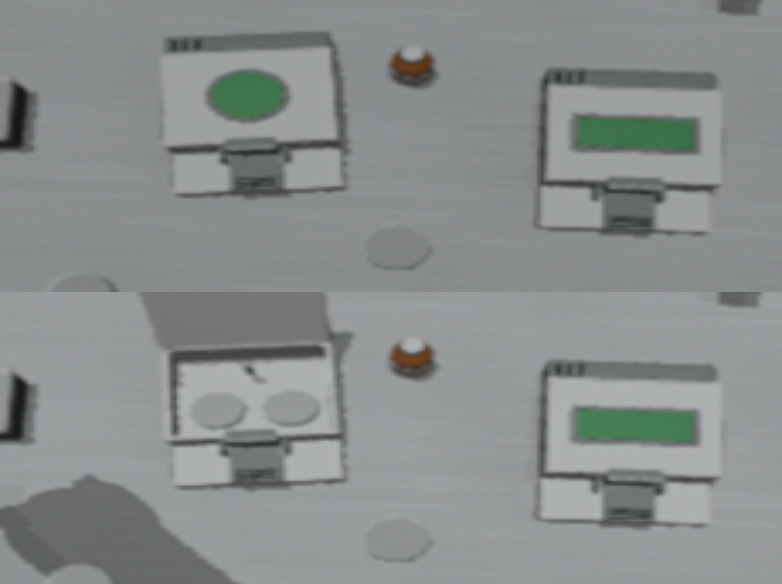

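The lid stays at its stop, the tab is back up, and nothing else has moved in the before/after top views. Handing in.

```bash
python3 -c "
from workcell import bot
print(bot.job_done())"
```

```text
the job is handed in; nothing more can be done
None
```

The round-window incubator is open. I pressed its tab until the lid sprang up by itself to about 0.45 rad, then backed the fingers off. After that I pushed the free edge over until the force rose to about 5 N at the stop, withdrew the arm and handed the job in at about 18 s.

- **Lid and tab:** in the last scene picture the lid edge matches the prediction for about 1.95 rad, and the lid stayed there after I let go. The tab looks back up.
- **Everything else:** the top view before and after shows the oblong incubator shut and both incubators, the bottle and the middle dish in their places. I did not compare positions for the pipette, the tube rack, the tip box or the left dish, but the arm never worked near the first two. It only passed above the other two.
- **Contact:** the arm ended clear of everything, with force readings at noise level (about 1 N).

**One disagreement:** the shut fingertips were about 35 mm above the reported TCP in both camera views. First contact with the pad also came at a reported height of about 10 mm instead of about 47 mm. I went down slowly by force and allowed for this offset when pushing the lid.

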